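Grade beads from a bauble with the tilting sieve

ROBOT

A 6-joint arm with a two-finger parallel gripper is mounted at the origin on the work surface. World frame = base frame: x ahead of the robot, y to its left, z up, the work surface at z = 0. Lengths are in m, angles in rad, forces in N, time in s.
With the tool pointing down it reaches from about 0.25 to 0.725 m from the base axis. Payload 4 kg.
Tool frame: the origin (TCP) lies on the centre line of the jaws, within the pads' length; the fingertips stand 17 mm ahead of it and the grasp point (between the pads) lies 2 mm behind it; z points along the fingers, y is the line along which they close (so a half turn about z gives the same grasp; the last joint's range is limited). The gripper opens to 85 mm and grips with 20 to 120 N. Pads are 22 mm wide; open, the fingers measure 114 mm over their backs; the gripper's body (76 mm by 85 mm) begins 54 mm behind the grasp point. The pads swing forward as they close: fully open they stand 13 mm farther back than shut.
Start: joints at [1.325, 0.241, 0.005, 1.335, 0, 1.571], TCP at [0.122, 0.485, 0.248] pointing down, gripper open.
Joint ranges: [-2.72, 2.72], [-1.05, 1.87], [-1.09, 1.28], [-1.99, 2.15], [-1.42, 1.44], [-3.14, 3.14]. Speed limits (rad/s): [2.79, 2.79, 3.14, 3.14, 3.14, 3.14].

INTERFACE

Orientations are given as a unit quaternion [x, y, z, w].
In Python, from workcell import get_obs, imaging, order gives the robot as it stands.
- The arm moves only by the tool apply_moves, never from a script. Its argument "targets" is a list that holds one entry, the list of rows, each a list of 5 numbers: the shift along the world's x, y, z in units of 40 mm (1.0 is 40 mm), then the turn about the world's z in degrees, then the gripper command: -1 is shut, 1 is fully open, values between are in proportion. In form: [[[dx, dy, dz, turn, fingers], ...]]. A call has 1 to 8 rows; each row shifts and turns the commanded pose from where the row before left it; what a row does not reach is not made up. A row lasts 1/12 s, in which the tool goes at most 41.7 mm and 7.16 degrees, less where a joint would pass 70% of its speed; a pose out of reach is approached as far as the arm can. A call is refused whole if a number of a shift passes 1 or a number of a turn 7.16, either way. A call with a gripper value outside its range is refused whole. The fingers move at their own pace and stop on an object; the grip force is fixed at half the most. Time passes only in rows, so rows that do not move let the fingers close. It gives the time, the measured TCP pose, the force, the opening and the grip force at its end, in the units of the state.
- get_obs(): the state, without advancing time (a new reading comes with each control period).
- imaging.camera(name): name is "side" or "top" or "wrist"; returns (picture, depth): 384x512x3 uint8, blue, green, red; 384x512 float32, m along the optical axis (not along the pixel's ray), 0 where there is no reading.
- imaging.get_calibration(name): a dict with "camera_matrix" (3x3 intrinsics, pixels), "eye" and "rotation" of the camera in the world; the wrist camera has in their place "hand_eye" (4x4, takes a point from camera to tool coordinates, whose origin is the TCP and whose axes are the flange's). Camera axes: x right, y down, z forward; pixel columns grow to the right and rows downward; lengths in m; the calibration is good to about 2 mm. A picture is of the moment at which its call begins: read the wrist's pose just before it. get_calibration takes no time and is no camera call.
- order.job_done(): hands the job in; it is judged then, once.
The state is a dict: "clock": time; "joint_pos": joint angles; "joint_vel": joint speeds; "tau": joint torques, N m; "eef_pos": TCP position; "tool_rot": TCP orientation; "ft_force": force on the tool from outside, world axes, zero at the start; "ft_torque": the same for the moment, N m; "grip_width": finger opening in m; "grasp_force": force on a finger pad.
Only numpy, scipy, OpenCV 4.12 (cv2) and the standard library are available. Lean on these libraries where they do the work, as an engineer would, in place of code of your own. Each camera call takes 0.05 s, during which the arm holds its last target. There are 200 camera calls.

TASK

On the bead grader, lift the hinged sieve by its red bar to a gentle tilt until both small yellow beads have dropped through the slots into the blue tray underneath, while the red bauble still stays in the sieve. Then tip the sieve steeply so that the bauble rolls out over the lip into the clear bin behind it, lower the sieve fully back down and let go. Work only with the sieve: do not touch the beads or the bauble with the gripper.

Things in the scene. Friction and masses are not known exactly. Their poses are not given: they have to be found in the camera images.
- sieve: Slotted tray hinged on a fixed stand. Origin on the hinge axis, mid-width, 95 mm above bench. Down (start): z up, x level from handle to hinge, away from robot; y along hinge. Lifting turns it, frame too, about +y, up to 72 deg; freed, it falls shut. Red round handle bar, 12 mm thick, 104 long along y at x -245, z 10 mm, 40 mm clear of the tray; it turns in a light pinch (lifts with 2 N).
- bead_a: Yellow bead, ball 16 mm, 12 g, origin at its centre; starts in the sieve's handle end, on solid floor. That floor, then four 21 mm slots (sieve x -148 to -50), rise 5 deg towards the hinge: slowly tilted to 10 to 20 deg, beads roll over the slots and drop into the fixed blue tray below (with the sieve down: x -196 to -10, y +-60, floor z -89, rim z -45 mm).
- bead_b: The other yellow bead, the same: ball 16 mm across, 12 g, origin at its centre, in the handle end of the sieve. The sieve is 107 mm wide, its walls stand from z -26 to +32 mm, its end wall is at x -200 to -196 mm. (A loose pan with a blue bar and no slots stands nearby; it is not the sieve.)
- bauble: Red bauble, ball 40 mm, about 25 g, origin at its centre; starts in the sieve's handle end, too big for the slots. At a gentle tilt it stops at the foot of the sieve's lip (x -50 to -16 mm, rising 40 deg); tilted 55 to 60 deg it rolls out over it into the fixed bin behind the hinge (with the sieve down: x -6 to 128, y +-60, floor z -89, sides to z -14, clear rear wall to z 41 mm).
Mind the look-alikes: they are no part of the job. Of the things like the bauble, leave any that is purple; of the rest the larger one is meant.

How it is judged:
On the way:
1. both beads have dropped below the sieve while the bauble is still in it (height (world z) of each of bead_a, bead_b below 0.045 m and x of bauble in the frame of sieve between -0.2 and -0.015 m and y of bauble in the frame of sieve between -0.062 and 0.062 m and z of bauble in the frame of sieve between -0.02 and 0.05 m), for 0.2 s.
At the end, for the whole second after the job is handed in: The sieve is down again (within 4 degrees of level) and still, both beads lie in the blue tray under it, and the bauble lies in the clear bin behind the hinge, all at rest (under 30 mm/s) (angle between sieve's own z axis and vertical below 0.07 rad and angular speed of sieve below 0.1 rad/s and x of bead_a in the frame of sieve between -0.2 and -0.006 m and y of bead_a in the frame of sieve between -0.062 and 0.062 m and z of bead_a in the frame of sieve between -0.095 and -0.045 m and x of bead_b in the frame of sieve between -0.2 and -0.006 m and y of bead_b in the frame of sieve between -0.062 and 0.062 m and z of bead_b in the frame of sieve between -0.095 and -0.045 m and x of bauble in the frame of sieve between -0.008 and 0.132 m and y of bauble in the frame of sieve between -0.062 and 0.062 m and z of bauble in the frame of sieve between -0.095 and -0.03 m and linear speed of each of bead_a, bead_b, bauble below 0.03 m/s); the robot touches nothing.
It fails at once if the gripper touches a bead or the bauble (contact force between the fingers and bead_a above 0.3 N or contact force between the fingers and bead_b above 0.3 N or contact force between the fingers and bauble above 0.3 N).
It also fails if it takes over 50 s, if anything falls off the work surface, if the arm or the gripper's body presses on something with over 40 N, if the wrist force passes 120 N, or if a joint passes its speed limit or range.

## Working session

There is one attempt and no reset: what is moved stays moved. The work goes in short steps, Python scripts to look and compute and a tool call to move; the robot and the scene stay as the last step left them, time stands still between calls to the robot, and variables do not carry over. Pictures are saved under pics/ and viewed, at most 10 in all, crops included, and the job is handed in when it is done.

Besides the shell and the picture viewer there is one more tool, called after "Emit:" as a command line: name --argument value ..., lists and objects as JSON in quotes. apply_moves: Moves the arm, as the interface text tells. Its arguments: {"type":"object","properties":{"targets":{"type":"array","items":{"type":"array","items":{"type":"array","items":{"type":"number"}}}}},"required":["targets"]}

```bash
mkdir -p pics
cat > h.py <<'E'
import numpy as np, cv2
from workcell import get_obs, imaging, order
def pts(name, d):
    c=imaging.get_calibration(name); K=np.array(c["camera_matrix"]); 
    v,u=np.mgrid[:384,:512]
    P=np.stack([(u-K[0,2])/K[0,0]*d,(v-K[1,2])/K[1,1]*d,d],-1)
    return P@np.array(c["rotation"]).T+np.array(c["eye"])
E
python3 - <<'E'
from h import *
ims=[]
for n in("top","side"):
    i,d=imaging.camera(n); np.savez(f"{n}.npz",i=i,d=d,P=pts(n,d)); cv2.imwrite(f"pics/{n}0.png",i)
o=get_obs(); print(o)
E
```

```text
Traceback (most recent call last):
  File "h.py", line 7, in pts
    return P@np.array(c["rotation"]).T+np.array(c["eye"])
           ~^~~~~~~~~~~~~~~~~~~~~~~~~~
ValueError: matmul: Input operand 1 has a mismatch in its core dimension 0, with gufunc signature (n?,k),(k,m?)->(n?,m?) (size 4 is different from 3)
```

Rotation is a quaternion.

```bash
sed -i 's/np.array(c\["rotation"\]).T/R.from_quat(c["rotation"]).as_matrix().T/; 1i from scipy.spatial.transform import Rotation as R' h.py
python3 - <<'E'
from h import *
for n in("top","side"):
    i,d=imaging.camera(n); np.savez(f"{n}.npz",i=i,d=d,P=pts(n,d)); cv2.imwrite(f"pics/{n}0.png",i)
    c=imaging.get_calibration(n); print(c)
    P=pts(n,d); print("bench check z", np.median(P[...,2][d>0]))
o=get_obs(); print(o["clock"],o["eef_pos"],o["tool_rot"])
E
```

```text
{'camera_matrix': array([[407.87626976,   0.        , 257.48856768],
       [  0.        , 407.87626976, 187.24208597],
       [  0.        ,   0.        ,   1.        ]]), 'eye': array([ 0.51849142, -0.00422391,  0.72858212]), 'rotation': array([ 0.71326507, -0.6991799 ,  0.03014101, -0.03862544])}
bench check z 0.000596233323857831
{'camera_matrix': array([[391.90049475,   0.        , 257.29255898],
       [  0.        , 391.90049475, 195.98062105],
       [  0.        ,   0.        ,   1.        ]]), 'eye': array([ 0.42113477, -0.55332328,  0.44196006]), 'rotation': array([ 0.85753085, -0.15024157,  0.0737241 , -0.48644945])}
bench check z 0.0026724329735383634
0.15 [0.12155426 0.48452092 0.24761689] [ 1.22594857e-01  9.92456471e-01 -8.01880898e-04 -1.02350271e-04]
```

View pics/top0.png

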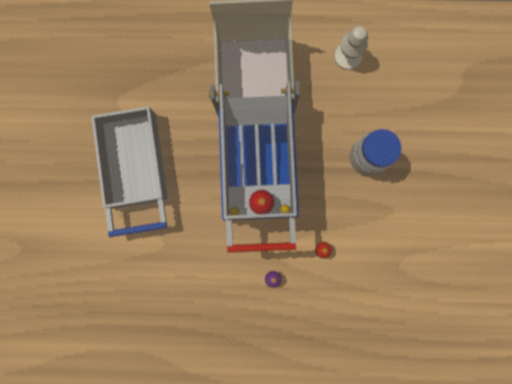

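View pics/side0.png

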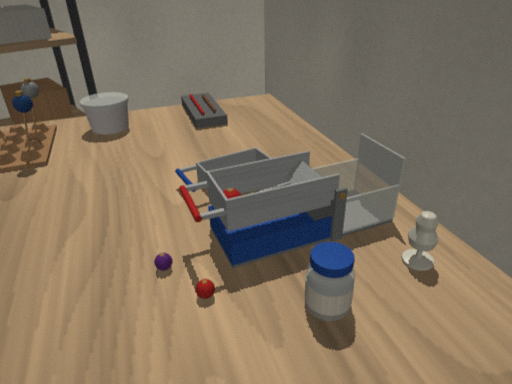

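The top view shows the sieve with its red bar at (262,247), the bauble at (262,202) and the beads at (234,211) and (285,209). The look-alikes are the small red ball (324,250), the purple ball (273,279) and the blue-bar pan (137,229). I choose the slotted tray with the red bar and the large red ball inside it.

Run:
```python
from h import *
f=np.load("top.npz"); i,P=f["i"],f["P"]
h=cv2.cvtColor(i,cv2.COLOR_BGR2HSV)
red=((h[...,0]<8)|(h[...,0]>172))&(h[...,1]>150)&(h[...,2]>70)
n,l,s,c=cv2.connectedComponentsWithStats(red.astype(np.uint8))
for k in range(1,n):
    if s[k,4]<30: continue
    q=P[l==k]; z=np.percentile(q[:,2],70); q=q[q[:,2]>z-.015]
    print(s[k],q.mean(0),q.max(0),q.min(0))
    if s[k,2]>50:
        m=q.mean(0); u,S,v=np.linalg.svd(q[:,:2]-m[:2],full_matrices=False); t=(q[:,:2]-m[:2])@v[0]
        print("bar dir",v[0],t.min(),t.max(),"mid",m[:2]+v[0]*(t.min()+t.max())/2)
cv2.imwrite("pics/crop.png",cv2.resize(i[80:290,190:350],None,fx=2.8,fy=2.8,interpolation=cv2.INTER_CUBIC))
for u,v in((234,211),(285,209),(212,93),(297,90),(262,202)): print((u,v),P[v,u])
```

```text
[250 191  23  22 353] [ 0.55681275 -0.00153209  0.11117082] [0.57365529 0.01507055 0.72858212] [ 0.51849142 -0.01877982  0.10196384]
[227 243  69   9 443] [ 0.48881163 -0.00392503  0.11064329] [0.49555927 0.04774176 0.11406141] [ 0.48167323 -0.05427568  0.10594533]
bar dir [ 0.06221703 -0.99806264] -0.0516370604411703 0.05030860857689003 mid [ 0.48877031 -0.00326209]
[316 242  16  16 157] [ 0.48297942 -0.10803592  0.02994474] [ 0.51849142 -0.00422391  0.72858212] [ 0.46986451 -0.12286219  0.01655479]
(234, 211) [0.54271653 0.04017127 0.08873052]
(285, 209) [ 0.5473716  -0.03960622  0.09045717]
(212, 93) [0.72649292 0.07836964 0.10613257]
(297, 90) [ 0.7338417  -0.05500719  0.10533648]
(262, 202) [ 0.55605266 -0.00349033  0.11586654]
```

View pics/crop.png

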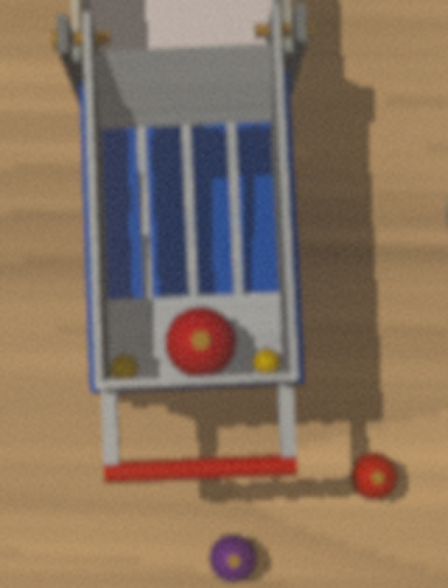

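The crop confirms it: slots with blue showing through, the large red bauble and two beads at the handle end. The bar centre is (0.489,-0.003,0.105) with yaw +3.6°, and the hinge is at about (0.732,0.012,0.095). That fits the 245 mm spacing, so I move above the bar.

Emit:
apply_moves --targets '[[[0.574,-0.762,0,-4.525,-0.06],[0.574,-0.762,0,-4.525,-0.06],[0.574,-0.762,0,-4.525,-0.06],[0.574,-0.762,0,-4.525,-0.06],[0.574,-0.762,0,-4.525,-0.06],[0.574,-0.762,0,-4.525,-0.06],[0.574,-0.762,0,-4.525,-0.06],[0.574,-0.762,0,-4.525,-0.06]]]'

```text
clock: 0.82
eef_pos: [0.3059, 0.2394, 0.2483]
tool_rot: [0.426, 0.905, 0.0, 0.0]
ft_force: [-0.1, 0.6, 0.5]
grip_width: 0.0401
grasp_force: 0.0
```

Emit:
apply_moves --targets '[[[0.574,-0.762,0,-4.525,-0.06],[0.574,-0.762,0,-4.525,-0.06],[0.574,-0.762,0,-4.525,-0.06],[0.574,-0.762,0,-4.525,-0.06],[0.574,-0.762,0,-4.525,-0.06],[0.574,-0.762,0,-4.525,-0.06],[0.574,-0.762,0,-4.525,-0.06],[0.574,-0.762,0,-4.525,-0.06]]]'

```text
clock: 1.48
eef_pos: [0.4896, -0.0046, 0.2481]
tool_rot: [0.687, 0.727, -0.0, -0.0]
ft_force: [1.5, 0.7, 0.3]
grip_width: 0.0404
grasp_force: 0.0
```

Emit:
apply_moves --targets '[[[0,0,-0.5,0,-0.06],[0,0,-0.5,0,-0.06],[0,0,0,0,-0.06],[0,0,0,0,-0.06]]]'

```text
clock: 1.82
eef_pos: [0.4878, -0.0029, 0.2072]
tool_rot: [0.685, 0.728, -0.001, -0.001]
ft_force: [0.0, -0.5, 0.1]
grip_width: 0.0399
grasp_force: 0.0
```

Run:
```python
from h import *
o=get_obs(); print(o["clock"],o["eef_pos"],o["tool_rot"],o["grip_width"],o["joint_pos"])
i,d=imaging.camera("wrist"); c=imaging.get_calibration("wrist"); K=np.array(c["camera_matrix"]);H=np.array(c["hand_eye"])
v,u=np.mgrid[:384,:512]
P=np.stack([(u-K[0,2])/K[0,0]*d,(v-K[1,2])/K[1,1]*d,d],-1)@H[:3,:3].T+H[:3,3]
P=P@R.from_quat(o["tool_rot"]).as_matrix().T+o["eef_pos"]
h=cv2.cvtColor(i,cv2.COLOR_BGR2HSV)
red=((h[...,0]<8)|(h[...,0]>172))&(h[...,1]>150)&(h[...,2]>70)&(d>0)
n,l,s,_=cv2.connectedComponentsWithStats(red.astype(np.uint8))
for k in range(1,n):
    if s[k,4]<60: continue
    q=P[l==k]; print(s[k],np.median(q,0),q.max(0),q.min(0))
    if max(s[k,2:4])>2.5*min(s[k,2:4]): print("dir",np.polyfit(q[:,1],q[:,0],1))
cv2.imwrite("pics/w1.png",i)
```

```text
1.8167 [ 0.48784496 -0.00286077  0.20718819] [ 0.68520317  0.72834944 -0.00129742 -0.00142354] 0.0398600872831277 [-5.88647567e-03  2.41975614e-01 -1.02220109e-01  1.23045256e+00
  3.82085770e-05  1.50388215e+00]
[ 230  131   32  149 2382] [ 0.48672226 -0.00861859  0.10867622] [0.49645193 0.04913414 0.11182641] [ 0.46764772 -0.12007214 -0.00192362]
dir [0.02921447 0.48666758]
[ 326  176   41   49 1483] [0.55375115 0.0049536  0.10790838] [0.57331944 0.01817212 0.11350653] [ 0.54187392 -0.01805046  0.09139529]
```

View pics/w1.png

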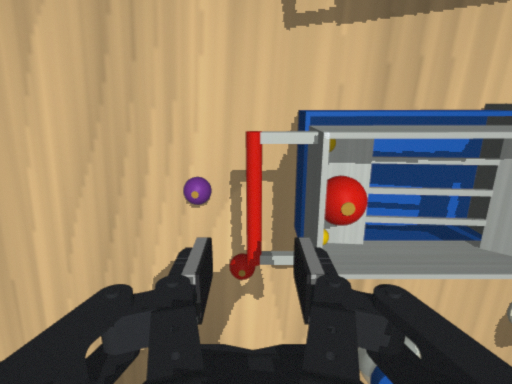

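The wrist view shows the red bar (255,195) between the fingers along x and the tray wall to the right, so I descend and grip.

Emit:
apply_moves --targets '[[[0,0,-0.4,0,-0.25],[0,0,-0.6,0,-0.25],[0,0,-0.6,0,-0.25],[0,0,-0.6,0,-0.25],[0,0,-0.4,0,-0.25],[0,0,0,0,-0.25],[0,0,0,0,-0.25]]]'

```text
clock: 2.45
eef_pos: [0.4892, -0.0022, 0.1051]
tool_rot: [0.685, 0.729, 0.0, 0.0]
ft_force: [1.1, -0.8, -1.0]
grip_width: 0.0322
grasp_force: 0.0
```

Emit:
apply_moves --targets '[[[0,0,0,0,-0.76],[0,0,0,0,-0.76],[0,0,0,0,-0.76],[0,0,0,0,-0.76],[0,0,0,0,-0.76],[0,0,0,0,-0.76]]]'

```text
clock: 2.95
eef_pos: [0.4882, -0.0026, 0.1061]
tool_rot: [0.685, 0.729, -0.0, -0.0]
ft_force: [-5.5, -0.3, 5.0]
grip_width: 0.0108
grasp_force: 28.0
```

Gripped. I now tilt gently along the arc to 8°, then to 11°.

Emit:
apply_moves --targets '[[[0.011,0.001,0.133,0,-0.76],[0.011,0.001,0.133,0,-0.76],[0.011,0.001,0.133,0,-0.76],[0.011,0.001,0.133,0,-0.76],[0.012,0.001,0.08,0,-0.76],[0.012,0.001,0.08,0,-0.76],[0.012,0.001,0.08,0,-0.76],[0.012,0.001,0.08,0,-0.76]]]'

```text
clock: 3.62
eef_pos: [0.4915, -0.0024, 0.1385]
tool_rot: [0.685, 0.728, -0.001, -0.001]
ft_force: [-5.2, -0.0, -2.9]
grip_width: 0.011
grasp_force: 27.3
```

Emit:
apply_moves --targets '[[[0.011,0.001,0.05,0,-0.76],[0.011,0.001,0.05,0,-0.76],[0.011,0.001,0.05,0,-0.76],[0.011,0.001,0.05,0,-0.76],[0.011,0.001,0.05,0,-0.76],[0.011,0.001,0.05,0,-0.76],[0,0,0,0,-0.76],[0,0,0,0,-0.76]]]'

```text
clock: 4.28
eef_pos: [0.4939, -0.0022, 0.1505]
tool_rot: [0.685, 0.728, -0.001, -0.001]
ft_force: [-6.7, -0.3, -1.0]
grip_width: 0.011
grasp_force: 27.3
```

```bash
cat > look.py <<'E'
from h import *
import sys
i,d=imaging.camera("top"); P=pts("top",d); j,_=imaging.camera("side")
h=cv2.cvtColor(i,cv2.COLOR_BGR2HSV)
for nm,m in(("red",((h[...,0]<8)|(h[...,0]>172))&(h[...,1]>150)&(h[...,2]>60)),("yel",(h[...,0]>18)&(h[...,0]<34)&(h[...,1]>170)&(h[...,2]>60))):
    n,l,s,_=cv2.connectedComponentsWithStats((m&(d>0)).astype(np.uint8))
    for k in range(1,n):
        if s[k,4]>=6: print(nm,s[k],np.median(P[l==k],0).round(3))
cv2.imwrite(f"pics/{sys.argv[1]}.png",np.hstack([cv2.resize(i[0:290,150:380],None,fx=1.6,fy=1.6),cv2.resize(j[100:300,150:420],(368,464))]))
o=get_obs(); print(o["clock"],o["eef_pos"])
E
python3 look.py t1
```

```text
red [254 145  24  24 435] [ 0.622 -0.008  0.133]
4.3833 [ 0.49389214 -0.00222002  0.15046523]
```

View pics/t1.png

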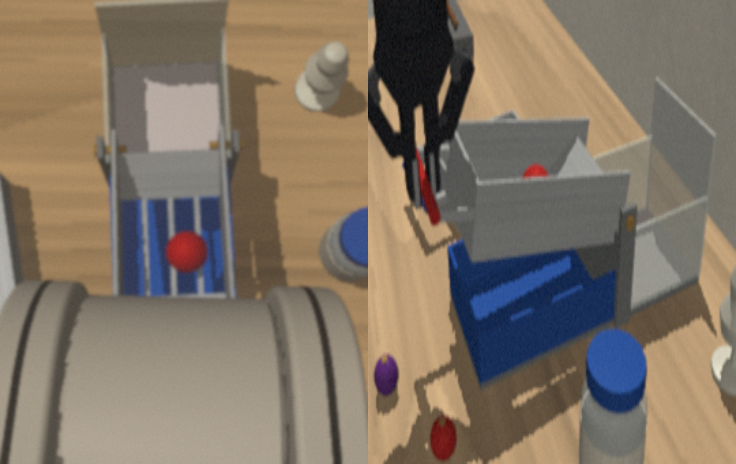

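The bauble, at (186,252) in the left half, is rolling over the slots, and the arm may be hiding the beads. I hold, raise slightly to about 14°, and look with every camera.

Emit:
apply_moves --targets '[[[0,0,0,0,-0.76],[0,0,0,0,-0.76],[0,0,0,0,-0.76],[0,0,0,0,-0.76],[0.022,0.001,0.08,0,-0.76],[0.022,0.001,0.08,0,-0.76],[0.022,0.001,0.08,0,-0.76],[0.022,0.001,0.08,0,-0.76]]]'

```text
clock: 5.05
eef_pos: [0.497, -0.002, 0.1632]
tool_rot: [0.685, 0.728, -0.001, -0.001]
ft_force: [-7.3, 0.2, -0.9]
grip_width: 0.0107
grasp_force: 27.3
```

Emit:
apply_moves --targets '[[[0,0,0,0,-0.76],[0,0,0,0,-0.76],[0,0,0,0,-0.76],[0,0,0,0,-0.76],[0,0,0,0,-0.76],[0,0,0,0,-0.76],[0,0,0,0,-0.76],[0,0,0,0,-0.76]]]'

```text
clock: 5.72
eef_pos: [0.4971, -0.002, 0.1633]
tool_rot: [0.685, 0.728, -0.001, -0.001]
ft_force: [-8.7, -0.3, -0.6]
grip_width: 0.0107
grasp_force: 27.3
```

```bash
cat >> look.py <<'E'
w,_=imaging.camera("wrist")
cv2.imwrite(f"pics/{sys.argv[1]}.png",np.hstack([cv2.resize(i[40:200,190:330],(350,400),interpolation=cv2.INTER_CUBIC),cv2.resize(w[60:300,240:512],(440,400))]))
E
python3 look.py t2
```

```text
red [252 113  24  23 365] [ 0.671 -0.004  0.131]
yel [233 169   5   4  16] [0.615 0.045 0.021]
yel [278 169   3   5  10] [ 0.617 -0.032  0.021]
5.8167 [ 0.4970497  -0.00199745  0.16330976]
```

View pics/t2.png

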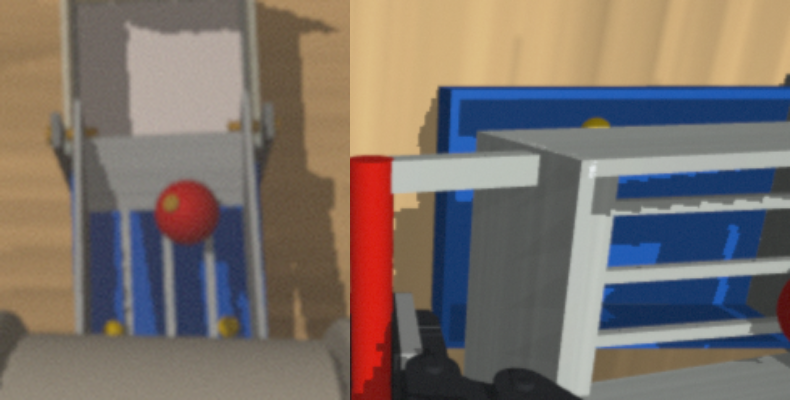

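Both beads lie in the tray (z 0.021 at their tops) at left-half pixels (113,328) and (228,326), and the bauble rests at the lip foot (187,212). I now tip the sieve steeply along the arc.

Emit:
apply_moves --targets '[[[0.08,0.005,0.212,0,-0.76],[0.08,0.005,0.212,0,-0.76],[0.08,0.005,0.212,0,-0.76],[0.08,0.005,0.212,0,-0.76],[0.101,0.006,0.188,0,-0.76],[0.101,0.006,0.188,0,-0.76],[0.101,0.006,0.188,0,-0.76],[0.101,0.006,0.188,0,-0.76]]]'

```text
clock: 6.53
eef_pos: [0.5247, -0.0003, 0.228]
tool_rot: [0.685, 0.728, -0.002, -0.002]
ft_force: [-10.6, 0.7, 3.1]
grip_width: 0.0109
grasp_force: 27.0
```

Emit:
apply_moves --targets '[[[0.13,0.008,0.17,0,-0.76],[0.13,0.008,0.17,0,-0.76],[0.13,0.008,0.17,0,-0.76],[0.13,0.008,0.17,0,-0.76],[0.13,0.008,0.17,0,-0.76],[0,0,0,0,-0.76]]]'

```text
clock: 7.03
eef_pos: [0.5518, 0.0014, 0.2649]
tool_rot: [0.685, 0.728, -0.001, -0.001]
ft_force: [-14.5, -0.2, 12.4]
grip_width: 0.011
grasp_force: 27.3
```

The force is radially outward from the hinge, so my arc is a few mm tight. I widen it on the next stretch.

Emit:
apply_moves --targets '[[[0.1,0.006,0.14,0,-0.76],[0.11,0.007,0.13,0,-0.76],[0.115,0.007,0.13,0,-0.76],[0.115,0.007,0.12,0,-0.76],[0.125,0.008,0.12,0,-0.76],[0.125,0.008,0.12,0,-0.76],[0,0,0,0,-0.76],[0,0,0,0,-0.76]]]'

```text
clock: 7.7
eef_pos: [0.5818, 0.0033, 0.2941]
tool_rot: [0.685, 0.729, 0.001, 0.001]
ft_force: [-6.3, 1.1, 4.2]
grip_width: 0.0109
grasp_force: 26.3
```

Emit:
apply_moves --targets '[[[0.12,0.007,0.085,0,-0.76],[0.12,0.007,0.085,0,-0.76],[0.12,0.007,0.085,0,-0.76],[0.12,0.007,0.085,0,-0.76],[0.12,0.007,0.085,0,-0.76],[0,0,0,0,-0.76],[0,0,0,0,-0.76],[0,0,0,0,-0.76]]]'

```text
clock: 8.37
eef_pos: [0.6057, 0.0048, 0.3114]
tool_rot: [0.685, 0.729, 0.002, 0.001]
ft_force: [-5.3, 1.0, 5.4]
grip_width: 0.0109
grasp_force: 26.1
```

```bash
python3 look.py t3
```

```text
red [289 137  17  10 126] [ 0.607 -0.04   0.31 ]
red [207 140  14  11 107] [0.601 0.05  0.31 ]
red [316 242  15  16 159] [ 0.483 -0.107  0.026]
yel [232 169   7   7  35] [0.613 0.045 0.021]
yel [279 168   5   5  19] [ 0.618 -0.036  0.022]
8.4667 [0.6056323  0.00481517 0.31133337]
```

View pics/t3.png

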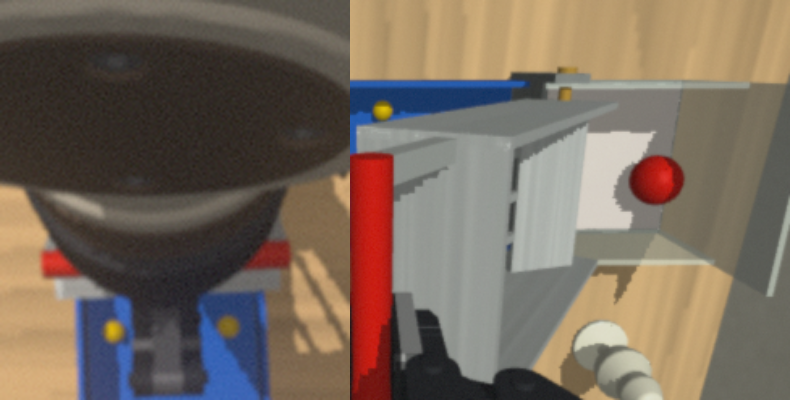

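The bauble is in the bin, at (656,180) in the right half. I lower by retracing the path.

Emit:
apply_moves --targets '[[[-0.12,-0.007,-0.085,0,-0.76],[-0.12,-0.007,-0.085,0,-0.76],[-0.12,-0.007,-0.085,0,-0.76],[-0.12,-0.007,-0.085,0,-0.76],[-0.12,-0.007,-0.085,0,-0.76],[-0.125,-0.008,-0.12,0,-0.76],[-0.125,-0.008,-0.12,0,-0.76],[-0.115,-0.007,-0.12,0,-0.76]]]'

```text
clock: 9.18
eef_pos: [0.5661, 0.0023, 0.2803]
tool_rot: [0.685, 0.729, 0.001, 0.001]
ft_force: [-8.2, 0.6, 9.0]
grip_width: 0.0107
grasp_force: 27.0
```

Emit:
apply_moves --targets '[[[-0.115,-0.007,-0.13,0,-0.76],[-0.12,-0.007,-0.13,0,-0.76],[-0.13,-0.006,-0.14,0,-0.76],[-0.13,-0.008,-0.17,0,-0.76],[-0.13,-0.008,-0.17,0,-0.76],[-0.13,-0.008,-0.17,0,-0.76],[-0.13,-0.008,-0.17,0,-0.76],[-0.12,-0.008,-0.17,0,-0.76]]]'

```text
clock: 9.85
eef_pos: [0.5249, -0.0003, 0.2286]
tool_rot: [0.685, 0.728, -0.0, -0.0]
ft_force: [-9.1, 0.6, 4.5]
grip_width: 0.0108
grasp_force: 27.4
```

Emit:
apply_moves --targets '[[[-0.101,-0.006,-0.188,0,-0.76],[-0.101,-0.006,-0.188,0,-0.76],[-0.101,-0.006,-0.188,0,-0.76],[-0.101,-0.006,-0.188,0,-0.76],[-0.08,-0.005,-0.212,0,-0.76],[-0.08,-0.005,-0.212,0,-0.76],[-0.08,-0.005,-0.212,0,-0.76],[-0.08,-0.005,-0.212,0,-0.76]]]'

```text
clock: 10.52
eef_pos: [0.497, -0.002, 0.1635]
tool_rot: [0.685, 0.728, -0.0, -0.0]
ft_force: [-4.8, 0.6, 1.5]
grip_width: 0.0109
grasp_force: 27.9
```

Emit:
apply_moves --targets '[[[-0.045,-0.002,-0.2,0,-0.76],[-0.045,-0.002,-0.2,0,-0.76],[-0.04,-0.002,-0.2,0,-0.76],[-0.03,-0.002,-0.2,0,-0.76],[-0.025,-0.002,-0.2,0,-0.76],[-0.02,-0.001,-0.2,0,-0.76],[-0.015,-0.001,-0.16,0,-0.76],[0,0,-0.08,0,-0.76]]]'

```text
clock: 11.18
eef_pos: [0.4883, -0.0026, 0.1059]
tool_rot: [0.685, 0.728, -0.0, -0.0]
ft_force: [-12.8, -1.6, 24.8]
grip_width: 0.0105
grasp_force: 31.3
```

Emit:
apply_moves --targets '[[[0,0,0,0,-0.76],[0,0,0,0,-0.76]]]'

```text
clock: 11.35
eef_pos: [0.4883, -0.0026, 0.1062]
tool_rot: [0.685, 0.728, -0.0, -0.0]
ft_force: [-6.3, -0.2, 3.4]
grip_width: 0.011
grasp_force: 29.2
```

Seated. I open to about 32 mm, rise clear, then look.

Emit:
apply_moves --targets '[[[0,0,0,0,-0.25],[0,0,0,0,-0.25],[0,0,0,0,-0.25],[0,0,0,0,-0.25],[0,0,0.4,0,-0.25],[0,0,0.6,0,-0.25],[0,0,0.8,0,-0.25],[0,0,0.8,0,-0.25]]]'

```text
clock: 12.02
eef_pos: [0.4887, -0.0025, 0.2104]
tool_rot: [0.685, 0.728, -0.0, -0.0]
ft_force: [-0.3, -0.1, -0.5]
grip_width: 0.0323
grasp_force: 0.0
```

Emit:
apply_moves --targets '[[[-0.8,0,0.3,0,-0.25],[-0.8,0,0.3,0,-0.25],[-0.8,0,0.3,0,-0.25],[-0.8,0,0.3,0,-0.25],[0,0,0,0,-0.25],[0,0,0,0,-0.25],[0,0,0,0,-0.25],[0,0,0,0,-0.25]]]'

```text
clock: 12.68
eef_pos: [0.362, -0.0025, 0.2574]
tool_rot: [0.685, 0.728, 0.0, 0.0]
ft_force: [-0.1, 0.1, 0.1]
grip_width: 0.0317
grasp_force: 0.0
```

```bash
python3 look.py t4
```

```text
red [250  35  20  20 272] [0.836 0.007 0.042]
red [227 243  69   9 442] [ 0.489 -0.004  0.111]
red [316 242  16  16 155] [ 0.483 -0.107  0.026]
yel [232 169   6   7  28] [0.613 0.045 0.022]
yel [278 168   6   6  30] [ 0.618 -0.035  0.021]
12.7833 [ 0.36163427 -0.00246826  0.25699353]
```

View pics/t4.png

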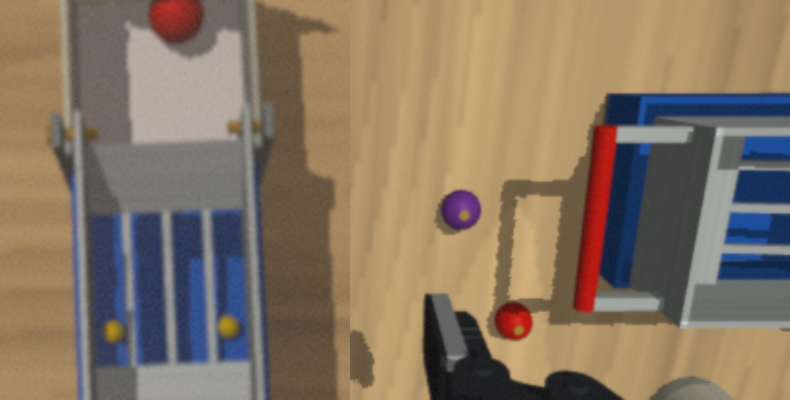

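The bar is back at its start position, the beads (115,330) and (228,327) lie in the tray, and the bauble (176,15) is in the bin. I check that nothing is moving and hand in.

Emit:
apply_moves --targets '[[[0,0,0,0,-0.25],[0,0,0,0,-0.25],[0,0,0,0,-0.25],[0,0,0,0,-0.25],[0,0,0,0,-0.25],[0,0,0,0,-0.25],[0,0,0,0,-0.25],[0,0,0,0,-0.25]]]'

```text
clock: 13.5
eef_pos: [0.3609, -0.0025, 0.2576]
tool_rot: [0.685, 0.728, 0.0, 0.0]
ft_force: [0.0, -0.4, 0.1]
grip_width: 0.032
grasp_force: 0.0
```

```bash
python3 look.py t5; python3 -c "
from workcell import order; print(order.job_done())"
```

```text
red [250  35  20  20 281] [0.836 0.007 0.042]
red [227 243  69   9 438] [ 0.489 -0.005  0.111]
red [316 242  16  16 164] [ 0.483 -0.107  0.026]
yel [233 169   6   7  30] [0.613 0.045 0.021]
yel [278 168   7   6  29] [ 0.618 -0.035  0.021]
13.6 [ 0.36087034 -0.0024669   0.25763224]
the job is handed in; nothing more can be done
None
```

The job is handed in at 13.6 s: both beads lie in the blue tray, the bauble is at rest in the clear bin, and the sieve is fully down and released; the hand-in returned no verdict.

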